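# Load the stamping press with its die the right way round

### The job

Take the hand stamp whose steel foot has a pointed tongue and set it down (do not drop it) upright in the circle on the drawn-out bed of the hand press, centred and turned so that its tongue points straight at the engraved arrow. Then let go of it and push the bed by its upright handle all the way in under the press head until it stops, with the stamp still in place and lined up. Leave everything else on the bench where it is.

Things in the scene. Friction and masses are not known exactly. Their poses are not given: they have to be found in the camera images.
- stamp: The stamp to load, 80 mm tall, 0.35 kg: round steel foot 70 mm wide, 16 mm high, with one pointed steel tongue (18 mm wide, as high as the foot) reaching 61 mm from the axis; steel neck; round wooden grip 34 mm in diameter from 36 to 80 mm height, to be gripped from above in any direction. Origin: centre of the underside; z up, x towards the tongue's point.
- stamp_tip (a point): Point of the stamp's tongue, 61 mm from the axis along the stamp's x, 8 mm above the underside.
- bed (a joint): Press bed slide, m: 0 drawn out, 0.17 fully in at its stop; starts at 0 to 0.02. Slides towards the bed's -y, friction 3 N, stays where left. The press is a grey C-frame 0.36 m high, column on the robot's right; its head's nearest edge is 120 mm from the circle's centre (at 0), 111 mm above the bed.
- bed_seat (a point): Centre of the flat black circle (78 mm diameter) on the bed's top face, 44 mm above the bench; moves with the bed. Axes are the bed's: x from the circle towards the arrow, y towards the handle (against the push), z up. The bed is an aluminium plate 190 mm (x) by 230 mm (y).
- bed_mark (a point): Tip of the flat engraved black arrow on the bed, 65 mm from the circle's centre along the bed's x; the arrow points at the circle. Moves with the bed.
- bed_handle (a point): Middle of the top edge of the bed's black upright handle: a plate 64 mm wide (bed x), 14 mm thick (bed y), 61 mm high above the bed, 120 mm from the circle's centre along the bed's y; top 105 mm above the bench. Push on its outer (+y) face or pinch it from above.
- round_stamp: Bystander: stamp with a plain round foot 70 mm in diameter without tongue, same grip and height. Origin: centre of the underside.
- square_stamp: Bystander: stamp with a 60 mm square foot without tongue, same grip and height. Origin: centre of the underside.
- bottle: Bystander: white bottle, 60 mm diameter, 150 mm tall. Origin: centre of the underside.
- jar: Bystander: brown glass jar, 70 mm diameter, 75 mm tall. Origin: centre of the underside.
- mallet: Bystander: wooden mallet lying down, 260 mm long along its y, 60 mm high. Origin: on the bench under its middle.
- shears: Bystander: shears with black loop handles lying flat, 210 mm long along their x, 12 mm high.
- driver: Bystander: cordless screwdriver lying on its side, about 170 by 190 mm, 52 mm high.
- awl: Bystander: awl with a handle lying down along its x, 150 mm long.
Things that resemble listed ones, but are neither listed nor needed, are in the scene too. Leave any green look-alike of the stamp alone.

How it is judged:
By the outcome, as a careful person would: the job done as asked, in the order asked, and still so for the second after the job is handed in, with the robot touching nothing.
It also fails if it takes over 45 s, if anything falls off the work surface, if the arm or the gripper's body presses on something with over 40 N, if the wrist force passes 120 N, or if a joint passes its speed limit or range.

### The arm

A 6-joint arm with a two-finger parallel gripper is mounted at the origin on the work surface. World frame = base frame: x ahead of the robot, y to its left, z up, the work surface at z = 0. Lengths are in m, angles in rad, forces in N, time in s.
With the tool pointing down it reaches from about 0.375 to 0.975 m from the base axis. Payload 3.8 kg.
Tool frame: the origin (TCP) lies at the very end of the fingers, on their centre line; the grasp point (between the pads) lies 19 mm behind it; z points along the fingers, y is the line along which they close (so a half turn about z gives the same grasp; the last joint's range is limited). The gripper opens to 85 mm and grips with 20 to 120 N. Pads are 22 mm wide; open, the fingers measure 114 mm over their backs; the gripper's body (76 mm by 85 mm) begins 54 mm behind the grasp point. The pads swing forward as they close: fully open they stand 13 mm farther back than shut.
Start: joints at [1.077, 0.264, 1.604, -0, 1.274, -0.037], TCP at [0.298, 0.606, 0.231] pointing down, gripper open.
Joint ranges: [-2.63, 2.63], [-0.94, 2.18], [0.31, 2.57], [-1.31, 4.45], [0, 2.66], [-2.55, 2.55]. Speed limits (rad/s): [2.57, 2.57, 3.14, 3.14, 3.14, 3.14].

### API

Orientations are given as a rotation vector (axis times angle).
In Python, from workcell import bot, vision gives the robot as it stands. The module is installed in compiled form; this text tells all that it offers.
- The arm moves only by the tool play_rows, never from a script. Its argument "moves" is a list that holds one entry, the list of rows, each a list of 7 numbers: the turn, a rotation vector about the tool's x, y, z as a fraction of full scale, then the shift along the tool's x, y, z as a fraction of full scale, then the finger opening in mm, from 0 to 85.4. In form: [[[ax, ay, az, x, y, z, jaw], ...]]. A call has 1 to 5 rows; each row shifts and turns the commanded pose from where the row before left it, along the tool's axes as they then stand; what a row does not reach is not made up. Full scale, the value 1, is 0.1 m for a shift and 0.5 rad for a turn. A row lasts 1/12 s, in which the tool goes at most 41.7 mm and 7.16 degrees, less where a joint would pass 70% of its speed; a pose out of reach is approached as far as the arm can. A call with a number of a shift or a turn outside -1 to 1 is refused whole. A call with a gripper value outside its range is refused whole. The fingers move at their own pace and stop on an object; "newtons" is the grip in N (left out, the last holds). Time passes only in rows, so rows that do not move let the fingers close. It gives the time, the measured TCP pose, the force, the opening and the grip force at its end, in the units of the state.
- bot.read_state(): the state, without advancing time (a new reading comes with each control period).
- vision.read_camera(name): name is "scene" or "top" or "wrist"; returns a dict with "image" (384x512x3 uint8, red, green, blue), "depth" (384x512 float32, m along the optical axis (not along the pixel's ray), 0 where there is no reading), "K" (3x3 intrinsics, pixels), "R" (3x3) and "t" (3): a world point X has camera coordinates R X + t. Camera axes: x right, y down, z forward; pixel columns grow to the right and rows downward; lengths in m; the calibration is good to about 2 mm. The wrist camera is an equidistant fisheye: a pixel r from the principal point sees the ray r / f radians off the axis. A picture is of the moment at which its call begins.
- bot.finish_job(): hands the job in; it is judged then, once.
The state is a dict: "time": time; "q": joint angles; "joint_vel": joint speeds; "joint_torque": joint torques, N m; "tool_pos": TCP position; "tcp_rot": TCP orientation; "wrist_force": force on the tool from outside, world axes, zero at the start; "torque": the same for the moment, N m; "width": opening from 0.0 (shut) to 1.0 (fully open); "grip_force": force on a finger pad.
Only numpy, scipy, OpenCV 4.12 (cv2) and the standard library are available. Lean on these libraries where they do the work, as an engineer would, in place of code of your own. Each camera call takes 0.05 s, during which the arm holds its last target. There are 200 camera calls.

## Working session

There is one attempt and no reset: what is moved stays moved. The work goes in short steps, Python scripts to look and compute and a tool call to move; the robot and the scene stay as the last step left them, time stands still between calls to the robot, and variables do not carry over. Pictures are saved under pics/ and viewed, at most 10 in all, crops included, and the job is handed in when it is done.

Besides the shell and the picture viewer there is one more tool, called by a JSON object that holds its "api" and its "payload", one argument or row to a line. play_rows: Moves the arm, as the interface text tells. Its arguments: {"type":"object","properties":{"moves":{"type":"array","items":{"type":"array","items":{"type":"array","items":{"type":"number"}}}},"newtons":{"type":"number"}},"required":["moves"]}

```bash
mkdir -p pics
python3 - <<'E'
from workcell import bot, vision
import cv2, numpy as np
s=bot.read_state(); print(s)
for n in ("scene","top"):
    c=vision.read_camera(n); np.savez(f"{n}0.npz",**c)
    cv2.imwrite(f"pics/{n}0.png",c["image"][:,:,::-1]); print(n,c["K"].round(1).tolist(),c["R"].round(3).tolist(),c["t"].round(3).tolist())
E
```

```text
{'time': 0.0, 'q': array([ 1.07707818e+00,  2.64769780e-01,  1.60536973e+00, -8.40525760e-06,
        1.27369562e+00, -3.68901409e-02]), 'joint_vel': array([ 2.20290252e-04, -1.89611001e-03,  1.67424584e-03,  8.94282789e-04,
       -1.08689096e-03,  9.17889072e-05]), 'joint_torque': array([ 1.62205150e-03, -5.15111589e+01, -3.67308140e+01, -2.39725756e-05,
        1.31232943e-02,  4.52762094e-06]), 'tool_pos': array([0.29739806, 0.60514262, 0.22995313]), 'tcp_rot': array([-0.71122469, -3.05942918,  0.00340191]), 'wrist_force': array([ 0.06481112, -0.06152517,  0.27037793]), 'torque': array([ 0.00378397,  0.01900067, -0.04385422]), 'grip_force': 0.0, 'width': 0.9995445625664872}
scene [[357.6, 0.0, 260.1], [0.0, 357.6, 189.4], [0.0, 0.0, 1.0]] [[-0.231, 0.973, 0.013], [0.617, 0.157, -0.771], [-0.752, -0.171, -0.636]] [-0.007, -0.267, 1.702]
top [[397.2, 0.0, 252.9], [0.0, 397.2, 188.8], [0.0, 0.0, 1.0]] [[0.0, -1.0, -0.005], [-0.998, -0.0, -0.057], [0.057, 0.005, -0.998]] [0.129, 0.507, 1.276]
```

```bash
ls; ls pics
```

```text
pics
scene0.npz
top0.npz
scene0.png
top0.png
```

View pics/scene0.png

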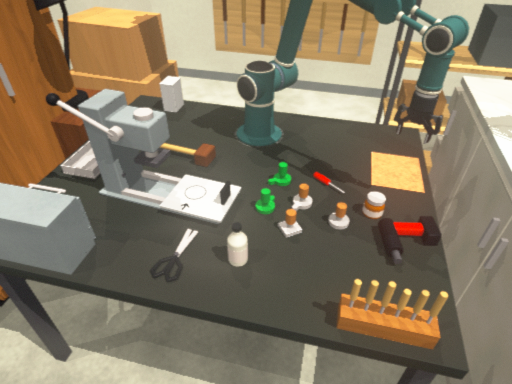

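View pics/top0.png

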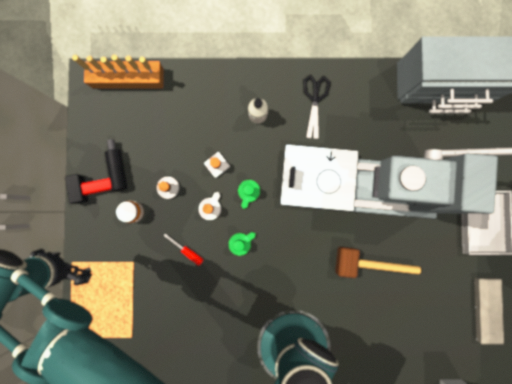

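Candidates, in top-view pixels: square stamp (216,164), round stamp (168,187), tongued stamp (210,208) and the green look-alikes (249,191) and (240,243). I choose (210,208): wooden grip and a tongue pointing to about (218,196). The bed circle is at (329,181), the arrow tip near (331,163) and the handle at (292,177). Next is one close crop plus a first measurement.

```bash
cat > h.py <<'E'
import numpy as np, cv2
from scipy.spatial.transform import Rotation as Rot
def ray(c,u,v,fish=False):
    K=c["K"]; a=np.array([(u-K[0,2])/K[0,0],(v-K[1,2])/K[1,1]])
    if fish:
        r=np.hypot(*a); d=np.r_[a/r*np.sin(r),np.cos(r)] if r>1e-9 else np.array([0,0,1.])
    else: d=np.r_[a,1]
    return -c["R"].T@c["t"], c["R"].T@(d/np.linalg.norm(d))
def plane(c,u,v,z,fish=False):
    o,d=ray(c,u,v,fish); return o+d*(z-o[2])/d[2]
def tri(r1,r2):
    (a,d),(b,e)=r1,r2
    s=np.linalg.lstsq(np.c_[d,-e],b-a,rcond=None)[0]
    p,q=a+s[0]*d,b+s[1]*e; return (p+q)/2,np.linalg.norm(p-q)
def blobs(m,amin=15):
    n,_,st,ce=cv2.connectedComponentsWithStats(m.astype(np.uint8)); return [(ce[i].round(1).tolist(),int(st[i,4])) for i in range(1,n) if st[i,4]>=amin]
E
python3 - <<'E'
from h import *
T=dict(np.load("top0.npz"));S=dict(np.load("scene0.npz"))
def org(c): 
    h=cv2.cvtColor(c["image"],cv2.COLOR_RGB2HSV); return (h[...,0]>5)&(h[...,0]<18)&(h[...,1]>140)&(h[...,2]>120)
for n,c in (("T",T),("S",S)): print(n,[b for b in blobs(org(c)) if b[1]<200])
print(plane(T,210,208,.08),plane(T,329,181,.044),plane(T,331,163,.044),plane(T,292,177,.105))
a=cv2.resize(T["image"][150:230,150:260],None,fx=5,fy=5,interpolation=cv2.INTER_CUBIC)
b=cv2.resize(T["image"][135:215,270:366],None,fx=5,fy=5,interpolation=cv2.INTER_CUBIC)
im=np.zeros((410,790,3),np.uint8); im[:400,:300]=a[:400,150:450]; im[:400,305:785]=b
cv2.imwrite("pics/crop1.png",im[:,:,::-1])
E
```

```text
T [([215.0, 162.4], 67), ([164.2, 186.3], 70), ([137.2, 212.2], 28), ([207.8, 208.4], 63), ([80.1, 267.1], 22), ([80.2, 284.7], 47), ([93.6, 330.1], 22)]
S [([43.8, 10.6], 34), ([61.0, 23.9], 34), ([52.3, 29.2], 72), ([409.6, 81.9], 23), ([438.8, 108.4], 46), ([203.9, 149.9], 157), ([418.1, 162.3], 15), ([371.0, 172.0], 25), ([422.6, 187.4], 17), ([303.4, 189.7], 116), ([373.9, 207.0], 119), ([341.0, 208.8], 132), ([290.5, 215.8], 131), ([1.4, 293.2], 35)]
[0.44416701 0.26043608 0.08      ] [ 0.53031086 -0.1132707   0.044     ] [ 0.58781291 -0.12024527  0.044     ] [0.53774608 0.00991823 0.105     ]
```

View pics/crop1.png

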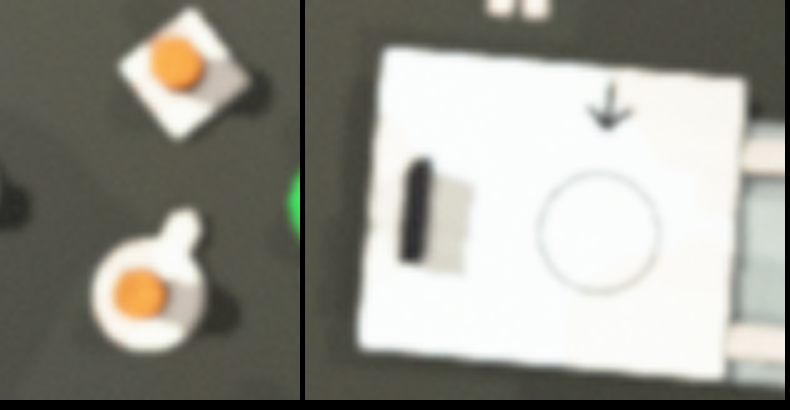

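The crop shows the chosen stamp: round white foot with a pointed tongue up-right and a wooden grip (crop 140,295). The bed circle is at crop (600,232), with the arrow above it and the handle at left. I move over the stamp for a wrist view.

{"api": "play_rows", "payload": {
  "moves": [
    [[0,0,0,-0.31,-0.27,0,85],[0,0,0,-0.31,-0.27,0,85],[0,0,0,-0.31,-0.27,0,85],[0,0,0,-0.31,-0.27,0,85],[0,0,0,-0.31,-0.27,0,85]]
  ]
}}

```text
time: 0.52
tool_pos: [0.3773, 0.4143, 0.2306]
tcp_rot: [-0.71, -3.06, 0.002]
wrist_force: [1.1, 0.0, -0.2]
width: 0.993
grip_force: 0.0
```

{"api": "play_rows", "payload": {
  "moves": [
    [[0,0,0,-0.31,-0.27,0,85],[0,0,0,-0.31,-0.27,0,85],[0,0,0,-0.31,-0.27,0,85],[0,0,0,-0.31,-0.27,0,85],[0,0,0,0,0,0,85]]
  ]
}}

```text
time: 0.93
tool_pos: [0.4429, 0.2584, 0.2309]
tcp_rot: [0.72, 3.056, -0.006]
wrist_force: [0.1, 0.7, 0.0]
width: 0.994
grip_force: 0.0
```

Run:
```python
from workcell import bot, vision
import cv2, numpy as np
s=bot.read_state(); print(s["tool_pos"],s["tcp_rot"],s["q"])
c=vision.read_camera("wrist"); np.savez("wrist1.npz",**c); print(c["K"],-c["R"].T@c["t"],c["R"])
cv2.imwrite("pics/wrist1.png",c["image"][:,:,::-1])
```

```text
[0.44288302 0.25844117 0.23085225] [ 0.71979093  3.05639153 -0.00551246] [ 0.48215774 -0.04415282  1.94486268 -0.00389992  1.24198578 -0.62479907]
[[297.31863964   0.         258.80226641]
 [  0.         297.31863964 190.49849171]
 [  0.           0.           1.        ]] [0.37728853 0.29211359 0.37343444] [[ 0.44550091  0.89527824 -0.00241333]
 [ 0.8573926  -0.42586957  0.28898623]
 [ 0.25769532 -0.1308128  -0.95733021]]
```

View pics/wrist1.png

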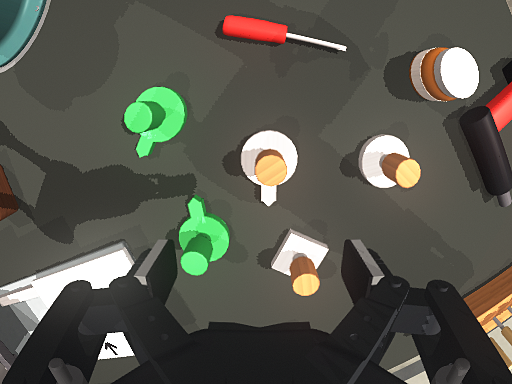

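The wrist view shows the stamp foot at (269,158), grip top at (271,170) and tongue tip at (268,205). Greens, round and square stamps are clear of it, and the open fingers would not touch them.

```bash
cat >> h.py <<'E'
def cfit(P):
    A=np.c_[2*P[:,:2],np.ones(len(P))]; s=np.linalg.lstsq(A,(P[:,:2]**2).sum(1),rcond=None)[0]
    return s[:2],np.sqrt(s[2]+s[:2]@s[:2])
E
python3 - <<'E'
from h import *
W=dict(np.load("wrist1.npz"));T=dict(np.load("top0.npz"));S=dict(np.load("scene0.npz"))
hsv=cv2.cvtColor(W["image"],cv2.COLOR_RGB2HSV)
roi=np.zeros(hsv.shape[:2],bool); roi[120:215,232:310]=1
stamp=((hsv[...,2]>125)&roi).astype(np.uint8)
disc=((hsv[...,1]>90)&(hsv[...,2]>195)&roi).astype(np.uint8)
print(blobs(stamp),blobs(disc))
k=max(cv2.findContours(stamp,0,1)[0],key=cv2.contourArea)[:,0]
P=np.array([plane(W,u,v,.016,1) for u,v in k])
g=max(cv2.findContours(disc,0,1)[0],key=cv2.contourArea)[:,0]
G=np.array([plane(W,u,v,.08,1) for u,v in g]); cg,rg=cfit(G); print("grip top",cg,rg)
c=P[:,:2].mean(0)
for _ in range(6):
    d=np.hypot(*(P[:,:2]-c).T); Q=P[d<.0385]; c,r=cfit(Q)
i=np.argmax(np.hypot(*(P[:,:2]-c).T)); t=P[i,:2]
far=k[np.hypot(*(P[:,:2]-c).T)>.045]; Tg=P[np.hypot(*(P[:,:2]-c).T)>.042,:2].mean(0)
print("foot",c,r,"tip",t,np.linalg.norm(t-c),k[i],"ang",np.degrees(np.arctan2(*(t-c)[::-1])),np.degrees(np.arctan2(*(Tg-c)[::-1])),np.degrees(np.arctan2(*(t-cg)[::-1])))
# heights
x,y=[v.mean() for v in np.where(disc)][::-1]
print(tri(ray(W,x,y,1),ray(T,207.8,208.4)))
print("depth pt", [W["depth"][int(y),int(x)]])
f=lambda c,u,v,z,fi: ray(c,u,v,fi)
E
```

```text
[([268.9, 161.7], 2782)] [([270.6, 170.0], 781)]
grip top [0.44238456 0.27231741] 0.015723265158590263
foot [0.44270629 0.2723646 ] 0.034725574298604296 tip [0.49724694 0.24458032] 0.06120987543263382 [268 206] ang -26.995351694242895 -26.493377260980733 -26.820048276363774
(array([0.44416312, 0.27017411, 0.06587244]), np.float64(0.003412895159894491))
depth pt [np.float32(0.29945278)]
```

{"api": "play_rows", "payload": {
  "moves": [
    [[0,0,0,0.066,0.123,0.3,85],[0,0,0,0,0,0.3,85],[0,0,0,0,0,0.2,85],[0,0,0,0,0,0,85],[0,0,0,0,0,0,85]]
  ]
}}

```text
time: 1.4
tool_pos: [0.4388, 0.2789, 0.1498]
tcp_rot: [-0.709, -3.057, 0.004]
wrist_force: [0.2, -0.6, -0.0]
width: 0.997
grip_force: 0.0
```

Run:
```python
from workcell import bot, vision
from h import *
s=bot.read_state(); R=Rot.from_rotvec(s["tcp_rot"]).as_matrix()
c=vision.read_camera("wrist"); np.savez("wrist2.npz",**c); W1=dict(np.load("wrist1.npz"))
cv2.imwrite("pics/wrist2.png",c["image"][:,:,::-1])
K=c["K"]
def mask(c):
    h=cv2.cvtColor(c["image"],cv2.COLOR_RGB2HSV); return (h[...,1]>90)&(h[...,2]>195)&(h[...,0]>5)&(h[...,0]<25)
print(blobs(mask(c),150),blobs(mask(W1),150))
b=[x for x in blobs(mask(c),300) if abs(x[0][0]-268)<25 and x[0][1]<290]
b1=[x for x in blobs(mask(W1),300) if abs(x[0][0]-270)<15 and x[0][1]<200]
for q in b:
    p=q[0]; print("tri",tri(ray(c,*p,1),ray(W1,*b1[0][0],1)),plane(c,*p,.08,1))
    cg=plane(c,*p,.08,1)
    d=np.r_[cg[:2],.043]-s["tool_pos"]; print("tool shift",R.T@d)
print(s["tool_pos"],R.round(3))
```

```text
[([258.2, 204.8], 526), ([430.0, 210.7], 815)] [([270.6, 170.0], 781), ([407.1, 174.0], 466), ([305.9, 284.4], 443), ([495.3, 314.6], 484)]
tri (array([0.45301685, 0.27027987, 0.03536339]), np.float64(0.0026407118152190576)) [0.44004813 0.27822875 0.08      ]
tool shift [-0.00167532  0.00029378  0.10684038]
[0.43879298 0.2788743  0.1498446 ] [[-0.898  0.44  -0.004]
 [ 0.44   0.898 -0.002]
 [ 0.002 -0.003 -1.   ]]
```

View pics/wrist2.png

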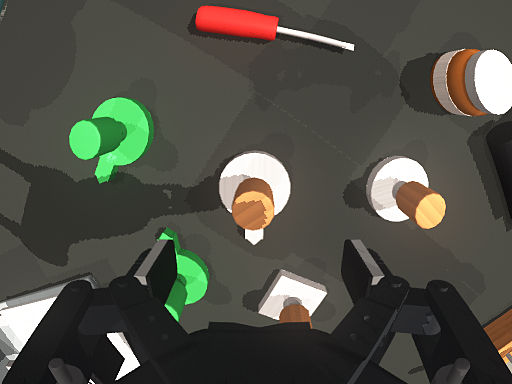

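The wrist picture shows the foot at (255,187) and the grip top at (253,210), half shaded by the gripper, which explains the bad triangulation. I use the foot outline and the outer arc of the grip instead.

Run:
```python
from workcell import bot, vision
from h import *
s=bot.read_state(); R=Rot.from_rotvec(s["tcp_rot"]).as_matrix()
print(s["time"],s["tool_pos"],np.abs(s["joint_vel"]).max())
def go(c,box):
    h=cv2.cvtColor(c["image"],cv2.COLOR_RGB2HSV); roi=np.zeros(h.shape[:2],bool); roi[box[0]:box[1],box[2]:box[3]]=1
    st=((h[...,2]>115)&roi).astype(np.uint8); og=((h[...,1]>80)&(h[...,2]>70)&(h[...,0]>4)&(h[...,0]<25)&roi).astype(np.uint8)
    k=max(cv2.findContours(st,0,1)[0],key=cv2.contourArea)[:,0]
    P=np.array([plane(c,u,v,.016,1)[:2] for u,v in k]); ce=P.mean(0)
    for _ in range(8):
        d=np.hypot(*(P-ce).T); ce,r=cfit(P[d<.0385])
    d=np.hypot(*(P-ce).T); i=np.argmax(d); print("foot",ce,r,"tip",P[i],d[i],k[i],np.degrees(np.arctan2(*(P[i]-ce)[::-1])))
    g=max(cv2.findContours(og,0,1)[0],key=cv2.contourArea)[:,0].astype(float)
    vb=g[:,1].max(); g=g[g[:,1]>vb-18]; cc,rr=cfit(g); print("disc px",cc,rr)
    return cc,k[i]
c=dict(np.load("wrist2.npz"));W1=dict(np.load("wrist1.npz"))
a,ta=go(W1,(120,215,232,310)); b,tb=go(c,(140,250,205,300))
print("grip top tri",tri(ray(W1,*a,1),ray(c,*b,1)),"tip tri",tri(ray(W1,*ta,1),ray(c,*tb,1)))
print(plane(W1,*a,.08,1),plane(c,*b,.08,1), "cam", -c["R"].T@c["t"])
```

```text
1.45 [0.44016081 0.27947311 0.15157285] 0.03359197858841153
foot [0.44269354 0.27233237] 0.03479517178790176 tip [0.49724694 0.24458032] 0.06120661642904033 [268 206] -26.963048077324064
disc px [270.46732181 169.4386575 ] 15.689799908467382
foot [0.44254016 0.27262757] 0.03501148122038314 tip [0.49646493 0.24427417] 0.060924512012126654 [253 244] -27.735195607659463
disc px [252.74634519 207.67160723] 21.90459652662503
grip top tri (array([0.44380556, 0.27166846, 0.06930758]), np.float64(0.00036102938665330254)) tip tri (array([0.49756727, 0.24408166, 0.01418263]), np.float64(0.0007652198881633131))
[0.44160448 0.27249644 0.08      ] [0.44030909 0.27348265 0.08      ] cam [0.373613   0.31178317 0.29276308]
```

Two wrist positions agree: stamp at (0.4426, 0.2725), tongue yaw −27.2°, tip height 14 mm (expected 8–16), foot radius 35 mm. I correct sideways, then descend.

{"api": "play_rows", "payload": {
  "moves": [
    [[0,0,0,-0.049,-0.05,0,85],[0,0,0,0,0,0.3,85],[0,0,0,0,0,0.3,85],[0,0,0,0,0,0.3,85],[0,0,0,0,0,0.17,85]]
  ]
}}

```text
time: 1.87
tool_pos: [0.4427, 0.2717, 0.0435]
tcp_rot: [0.711, 3.06, 0.0]
wrist_force: [-0.3, -0.6, -0.7]
width: 0.997
grip_force: 0.0
```

{"api": "play_rows", "payload": {
  "moves": [
    [[0,0,0,0,0,0,85],[0,0,0,0,0,0,0],[0,0,0,0,0,0,0],[0,0,0,0,0,0,0],[0,0,0,0,0,0,0]]
  ],
  "newtons": 50
}}

```text
time: 2.28
tool_pos: [0.4444, 0.2729, 0.0465]
tcp_rot: [0.711, 3.057, 0.004]
wrist_force: [0.9, 0.2, 0.1]
width: 0.45
grip_force: 0.0
```

{"api": "play_rows", "payload": {
  "moves": [
    [[0,0,0,0,0,0,0],[0,0,0,0,0,0,0],[0,0,0,0,0,0,0],[0,0,0,0,0,-0.1,0],[0,0,0,0,0,-0.2,0]]
  ]
}}

```text
time: 2.7
tool_pos: [0.44, 0.2705, 0.0725]
tcp_rot: [-0.71, -3.056, 0.006]
wrist_force: [0.1, -0.2, -4.7]
width: 0.384
grip_force: 50.5
```

Run:
```python
from workcell import bot, vision
from h import *
for i in range(6):
    s=bot.read_state(); print(s["time"],s["tool_pos"].round(4),s["width"].round(3),s["wrist_force"].round(1),s["grip_force"]); c=vision.read_camera("wrist" if i%2 else "top"); np.savez(("wrist3" if i%2 else "top3")+".npz",**c)
T=dict(np.load("top0.npz"))
# bed: bright plate, circle, arrow, handle in top view 0
g=cv2.cvtColor(T["image"],cv2.COLOR_RGB2GRAY)[135:215,270:366]
big=cv2.resize(g,None,fx=8,fy=8,interpolation=cv2.INTER_CUBIC)
print(np.percentile(big,[2,10,50,90]))
np.savetxt("z.txt",g,fmt="%d")
pl=np.median(big[big>200]); 
hits=cv2.HoughCircles(big,cv2.HOUGH_GRADIENT,1,200,param1=40,param2=20,minRadius=85,maxRadius=115); print(hits)
def px(u,v): return 270+(u+.5)/8-.5,135+(v+.5)/8-.5
for thr in (110,):
    n,l,st,ce=cv2.connectedComponentsWithStats((big<thr).astype(np.uint8))
    for i in range(1,n): print(st[i],px(*ce[i]))
```

```text
Traceback (most recent call last):
AttributeError: 'float' object has no attribute 'round'
```

Run:
```python
from workcell import bot, vision
from h import *
s=bot.read_state(); print(s["time"],s["tool_pos"],s["width"],s["wrist_force"])
T=dict(np.load("top0.npz")); S=dict(np.load("scene0.npz"))
def an(c,y0,y1,x0,x1,thr):
    g=cv2.cvtColor(c["image"],cv2.COLOR_RGB2GRAY)[y0:y1,x0:x1]
    big=cv2.resize(g,None,fx=8,fy=8,interpolation=cv2.INTER_CUBIC)
    bl=cv2.medianBlur(big,151); dark=((bl.astype(int)-big)>thr).astype(np.uint8)
    n,l,st,ce=cv2.connectedComponentsWithStats(dark)
    for i in range(1,n):
        if st[i,4]>300: print([ (x0+(st[i,0])/8).round(1),(y0+st[i,1]/8).round(1),(st[i,2]/8).round(1),(st[i,3]/8).round(1),st[i,4]],x0+(ce[i][0]+.5)/8-.5,y0+(ce[i][1]+.5)/8-.5)
    return dark
print("top");d1=an(T,140,212,283,354,8)
print("scene");d2=an(S,172,222,155,245,8)
im=np.full((600,800),128,np.uint8); im[:576,:568]=d1*255; cv2.imwrite("pics/d1.png",d1*255); cv2.imwrite("pics/d2.png",d2*255)
```

```text
2.7 [0.43999473 0.27054125 0.07250979] 0.3835236240789929 [ 0.05023443 -0.15738067 -4.65495117]
top
[np.float64(305.6), np.float64(143.2), np.float64(21.2), np.float64(3.0), np.int32(1304)] 316.35678680981596 144.1822277607362
[np.float64(348.5), np.float64(149.0), np.float64(5.5), np.float64(2.6), np.int32(636)] 351.41037735849056 149.95990566037736
[np.float64(283.0), np.float64(151.0), np.float64(1.6), np.float64(23.4), np.int32(1333)] 282.998827831958 161.10132220555138
[np.float64(325.5), np.float64(151.6), np.float64(11.1), np.float64(10.5), np.int32(4067)] 330.4397744037374 156.96546901893288
[np.float64(287.6), np.float64(165.4), np.float64(16.8), np.float64(25.1), np.int32(16713)] 294.6527740381739 178.3561785735655
[np.float64(315.9), np.float64(168.9), np.float64(25.6), np.float64(25.8), np.int32(9795)] 328.25416666666666 181.5713693210822
[np.float64(283.0), np.float64(204.4), np.float64(27.2), np.float64(5.9), np.int32(2413)] 294.45008806464983 207.12911831744717
[np.float64(311.0), np.float64(209.5), np.float64(8.4), np.float64(2.4), np.int32(568)] 314.82328345070425 20
[... 593 characters left out ...]
oat64(24.9), np.int32(13879)] 222.85386645291447 194.68322195403127
[np.float64(184.0), np.float64(184.8), np.float64(23.0), np.float64(15.5), np.int32(5552)] 194.9893281700288 192.1447451368876
[np.float64(155.0), np.float64(199.1), np.float64(7.8), np.float64(5.2), np.int32(1739)] 157.90572886716504 201.3608036227717
[np.float64(180.4), np.float64(202.6), np.float64(9.4), np.float64(7.2), np.int32(2458)] 184.44899308380798 205.44075467860048
[np.float64(156.6), np.float64(209.1), np.float64(60.1), np.float64(12.9), np.int32(11479)] 182.1540476086767 216.3304240351947
[np.float64(221.9), np.float64(214.4), np.float64(4.4), np.float64(7.6), np.int32(698)] 223.6371776504298 218.52668338108882
```

Run:
```python
from h import *
T=dict(np.load("top0.npz")); S=dict(np.load("scene0.npz"))
print("tri circle",tri(ray(T,328.3,181.6),ray(S,195.0,192.1)))
c=plane(T,328.3,181.6,.044); a=plane(T,330.44,156.97,.044); t=plane(T,330.3,162,.044)
print(c,t,np.linalg.norm(t-c),[np.degrees(np.arctan2(p[1]-c[1],p[0]-c[0])) for p in (a,t)], plane(S,195,192.1,.044))
g=cv2.cvtColor(T["image"],cv2.COLOR_RGB2GRAY); m=(g>190).astype(np.uint8); 
l=cv2.connectedComponents(m)[1]; 
k=max(cv2.findContours((l==l[185,310]).astype(np.uint8),0,1)[0],key=cv2.contourArea)[:,0]
# left edge, top edge, bottom edge lines
for nm,sel in (("left",(k[:,0]<290)&(k[:,1]>152)&(k[:,1]<198)),("top",(k[:,1]<155)&(k[:,0]>292)&(k[:,0]<350)),("bot",(k[:,1]>200)&(k[:,0]>290)&(k[:,0]<345))):
    P=np.array([plane(T,u,v,.044)[:2] for u,v in k[sel]]); vx,vy,_,_=cv2.fitLine(P.astype(np.float32),cv2.DIST_HUBER,0,1e-4,1e-4).ravel(); print(nm,len(P),np.degrees(np.arctan2(vy,vx)),P.mean(0))
```

```text
tri circle (array([ 0.52845121, -0.11100358,  0.04087165]), np.float64(0.0012409956630526726))
[ 0.52839919 -0.11102834  0.044     ] [ 0.59101673 -0.11805178  0.044     ] 0.06301019330463828 [np.float64(-5.543943842199113), np.float64(-6.3997879448091455)] [ 0.53183323 -0.1086737   0.044     ]
left 45 -5.433528 [0.54953156 0.03184281]
top 57 84.78214 [ 0.63620046 -0.0888481 ]
bot 54 84.99559 [ 0.4483519 -0.0760055]
```

Circle at (0.5285, −0.111), triangulated height 41 mm (text says 44), and bed yaw −5.3° from edges and arrow. The stamp is held (50 N). I turn it by +21.9°, lift, and go to a hover just beyond the circle so the wrist camera sees circle and stamp together.

{"api": "play_rows", "payload": {
  "moves": [
    [[0,0,-0.191,0,0,-0.3,0],[0,0,-0.191,0,0,-0.3,0],[0,0,-0.191,0,0,-0.3,0],[0,0,-0.191,0,0,-0.1,0],[0,0,0,-0.158,-0.343,0,0]]
  ]
}}

```text
time: 3.12
tool_pos: [0.4571, 0.2422, 0.1797]
tcp_rot: [0.104, 3.133, 0.013]
wrist_force: [2.2, 0.3, -3.8]
width: 0.386
grip_force: 51.0
```

{"api": "play_rows", "payload": {
  "moves": [
    [[0,0,0,-0.158,-0.343,0,0],[0,0,0,-0.158,-0.343,0,0],[0,0,0,-0.158,-0.343,0,0],[0,0,0,-0.158,-0.343,0,0],[0,0,0,-0.158,-0.343,0,0]]
  ]
}}

```text
time: 3.53
tool_pos: [0.5214, 0.058, 0.1746]
tcp_rot: [-0.117, -3.139, -0.0]
wrist_force: [1.3, 0.4, -4.8]
width: 0.379
grip_force: 51.0
```

{"api": "play_rows", "payload": {
  "moves": [
    [[0,0,0,-0.158,-0.343,0,0],[0,0,0,-0.158,-0.343,0,0],[0,0,0,-0.158,-0.343,0,0],[0,0,0,-0.158,-0.343,0,0],[0,0,0,-0.158,-0.343,0,0]]
  ]
}}

```text
time: 3.95
tool_pos: [0.5874, -0.119, 0.1745]
tcp_rot: [-0.118, -3.139, -0.001]
wrist_force: [-0.4, 1.3, -4.2]
width: 0.383
grip_force: 51.1
```

{"api": "play_rows", "payload": {
  "moves": [
    [[0,0,0,0,0,0,0],[0,0,0,0,0,0,0],[0,0,0,0,0,0,0]]
  ]
}}

```text
time: 4.2
tool_pos: [0.5869, -0.1171, 0.174]
tcp_rot: [-0.119, -3.138, -0.002]
wrist_force: [-0.2, -0.4, -4.3]
width: 0.382
grip_force: 51.5
```

Run:
```python
from workcell import bot, vision
from h import *
c=vision.read_camera("wrist"); np.savez("wrist4.npz",**c); cv2.imwrite("pics/wrist4.png",c["image"][:,:,::-1])
c=vision.read_camera("top"); np.savez("top4.npz",**c)
for i in range(4):
    s=bot.read_state(); print(s["time"],s["tool_pos"],s["tcp_rot"],s["wrist_force"],s["grip_force"]); vision.read_camera("wrist")
```

```text
4.3 [ 0.5869122  -0.11603559  0.17402971] [-1.15810528e-01 -3.13824527e+00 -1.04353791e-03] [-0.29273292 -0.1673503  -3.71988461] 51.523293536156416
4.35 [ 0.58704771 -0.11588966  0.17413735] [-1.15132051e-01 -3.13862041e+00 -7.66124465e-04] [ 0.2980325  -0.78948591 -3.3657471 ] 51.52346698567271
4.4 [ 0.58719723 -0.11587223  0.17422692] [-1.14747142e-01 -3.13892193e+00 -4.80701690e-04] [ 0.58322928  0.05317559 -4.5781288 ] 51.52302308008075
4.45 [ 0.58735234 -0.11596931  0.17430392] [-1.14764184e-01 -3.13920769e+00 -2.98170916e-04] [ 2.06560686e-04  4.15751371e-01 -3.33649418e+00] 51.52333608828485
```

View pics/wrist4.png

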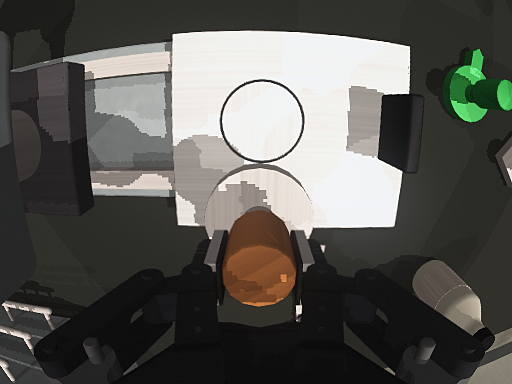

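The wrist view shows the circle at (262,121), the foot's near arc at (258,180) with the tongue hidden behind the grip at (260,315), and the handle at (400,135). I measure circle, bed yaw and held foot together.

Run:
```python
from h import *
from scipy.optimize import least_squares
W=dict(np.load("wrist4.npz")); T=dict(np.load("top0.npz"))
g=cv2.cvtColor(W["image"],cv2.COLOR_RGB2GRAY).astype(int)
# ring: darkest pixel along radial lines from (262,121)
def radial(c0,r0,r1,ang,mode):
    out=[]
    for a in ang:
        r=np.arange(r0,r1,.5); u=c0[0]+r*np.cos(a); v=c0[1]+r*np.sin(a)
        p=cv2.remap(g.astype(np.float32),u.astype(np.float32)[None],v.astype(np.float32)[None],1)[0]
        i=np.argmin(p); out.append((u[i],v[i],p[i]))
    return np.array(out)
q=radial((262,121),34,47,np.linspace(0,2*np.pi,72,endpoint=False),0); q=q[q[:,2]<110]
P=np.array([plane(W,u,v,.044,1)[:2] for u,v,_ in q]); c,r=cfit(P); d=np.abs(np.hypot(*(P-c).T)-r); P=P[d<.002]; c,r=cfit(P); print("circle",c,r,len(P))
print("tri height", tri(ray(W,*q[:,:2].mean(0),1),ray(T,328.3,181.6)))
# bed edges: left x~173 and right ~408, top edge
m=(g>175).astype(np.uint8)
def edge(pts): 
    P=np.array([plane(W,u,v,.044,1)[:2] for u,v in pts]).astype(np.float32); vx,vy,_,_=cv2.fitLine(P,cv2.DIST_HUBER,0,1e-4,1e-4).ravel(); return np.degrees(np.arctan2(vy,vx)),P.mean(0)
gx=cv2.Sobel(g.astype(np.float32),cv2.CV_32F,1,0); gy=cv2.Sobel(g.astype(np.float32),cv2.CV_32F,0,1)
print("left",edge([(160+np.argmax(gx[v,160:185]),v) for v in list(range(45,70))+list(range(85,185))]))
print("right",edge([(395+np.argmin(gx[v,395:425]),v) for v in list(range(55,90))+list(range(185,220))]))
print("top",edge([(u,22+np.argmax(gy[22:55,u])) for u in range(185,400)]))
# foot top arc, upper edge of foot
s=[]
for u in range(222,300,3):
    v0=155; col=gy[160:190,u]; s.append((u,160+np.argmax(np.abs(col))))
print(s)
zt=.174-.0435+.016
P=np.array([plane(W,u,v,zt,1)[:2] for u,v in s])
f=least_squares(lambda x:np.hypot(*(P-x).T)-.035,np.array([.587,-.116]),loss="soft_l1",f_scale=.0005); print("foot",f.x,np.abs(f.fun).max())
```

```text
circle [ 0.52964029 -0.10916669] 0.03771970977682452 72
tri height (array([ 0.52830997, -0.10921614,  0.05346386]), np.float64(0.001255439384681746))
left (np.float32(-5.1887946), array([ 0.5197248 , -0.19257157], dtype=float32))
right (np.float32(-5.2780147), array([0.55209583, 0.03363055], dtype=float32))
top (np.float32(84.796326), array([ 0.44795364, -0.07425484], dtype=float32))
[(222, np.int64(181)), (225, np.int64(179)), (228, np.int64(176)), (231, np.int64(175)), (234, np.int64(174)), (237, np.int64(173)), (240, np.int64(171)), (243, np.int64(170)), (246, np.int64(160)), (249, np.int64(161)), (252, np.int64(161)), (255, np.int64(160)), (258, np.int64(160)), (261, np.int64(160)), (264, np.int64(160)), (267, np.int64(160)), (270, np.int64(162)), (273, np.int64(161)), (276, np.int64(160)), (279, np.int64(167)), (282, np.int64(173)), (285, np.int64(170)), (288, np.int64(176)), (291, np.int64(174)), (294, np.int64(177)), (297, np.int64(179))]
foot [ 0.58395086 -0.11389566] 0.0038423212911024365
```

Run:
```python
from h import *
from scipy.optimize import least_squares
W=dict(np.load("wrist4.npz"))
g=cv2.cvtColor(W["image"],cv2.COLOR_RGB2GRAY)
crop=cv2.resize(W["image"][150:325,195:325],None,fx=3.4,fy=3.4,interpolation=cv2.INTER_CUBIC); cv2.imwrite("pics/foot4.png",crop[:,:,::-1])
s=[(222,181),(225,179),(228,176),(231,175),(234,174),(237,173),(240,171),(243,170),(282,173),(288,176),(291,174),(294,177),(297,179)]
for zt in (.1465,.1305):
    P=np.array([plane(W,u,v,zt,1)[:2] for u,v in s]); f=least_squares(lambda x:np.hypot(*(P-x).T)-.035,np.array([.587,-.116]),loss="soft_l1",f_scale=.0005); print(zt,f.x,np.abs(f.fun).max())
```

```text
0.1465 [ 0.5856266  -0.11523027] 0.001086859318579672
0.1305 [ 0.58854462 -0.11530277] 0.001295087215293672
```

View pics/foot4.png

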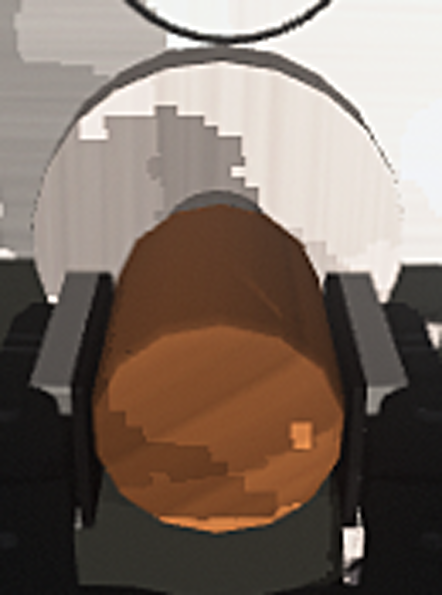

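Held foot centre ≈ (0.587, −0.1155), matching the TCP, with expected yaw −5.2°. Circle (0.5296, −0.1092), bed yaw −5.2°. I move over and lower to about 8 mm above the bed.

{"api": "play_rows", "payload": {
  "moves": [
    [[0,0,0,0.289,0.009,0,0],[0,0,0,0.289,0.009,0,0],[0,0,0,0,0,0.3,0],[0,0,0,0,0,0.3,0],[0,0,0,0,0,0.18,0]]
  ]
}}

```text
time: 4.92
tool_pos: [0.5285, -0.1101, 0.0945]
tcp_rot: [-0.116, -3.138, -0.0]
wrist_force: [-1.3, 0.7, -4.3]
width: 0.383
grip_force: 51.5
```

{"api": "play_rows", "payload": {
  "moves": [
    [[0,0,0,0,0,0,0],[0,0,0,0,0,0,0],[0,0,0,0,0,0.02,0],[0,0,0,0,0,0.02,0],[0,0,0,0,0,0,0]]
  ]
}}

```text
time: 5.33
tool_pos: [0.5314, -0.1113, 0.0936]
tcp_rot: [0.117, 3.137, -0.001]
wrist_force: [0.0, 0.2, -3.6]
width: 0.386
grip_force: 51.6
```

Run:
```python
from workcell import bot, vision
from h import *
c=vision.read_camera("top"); np.savez("top5.npz",**c); c=vision.read_camera("scene"); np.savez("scene5.npz",**c)
for i in range(3):
    s=bot.read_state(); print(s["time"],s["tool_pos"],s["tcp_rot"],s["wrist_force"]); c=vision.read_camera("wrist")
np.savez("wrist5.npz",**c)
im=np.zeros((384,800,3),np.uint8); im[:,:400]=c["image"][:,60:460]; z=np.load("scene5.npz")["image"][130:226,120:220]; im[:,400:]=cv2.resize(z,(400,384),interpolation=2); cv2.imwrite("pics/five.png",im[:,:,::-1])
```

```text
5.4333 [ 0.53098613 -0.11134704  0.09327511] [ 1.17358046e-01  3.13784990e+00 -5.48815989e-04] [-0.57581892  0.02148404 -3.04163742]
5.4833 [ 0.53087299 -0.11134138  0.09314455] [ 1.17396496e-01  3.13802530e+00 -5.26973637e-04] [-0.22115678  0.0506355  -3.74916799]
5.5333 [ 0.5307023  -0.11128915  0.09294247] [ 1.17471033e-01  3.13834830e+00 -3.58243004e-04] [-0.43754406  0.27941516 -3.73475252]
```

View pics/five.png

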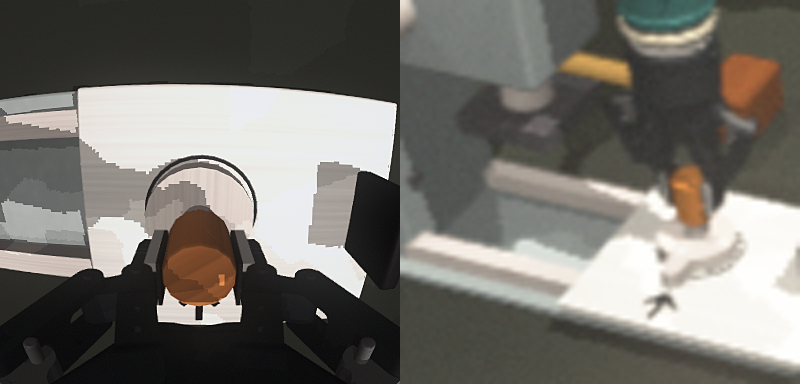

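Run:
```python
from h import *
W=dict(np.load("wrist5.npz")); g=cv2.cvtColor(W["image"],cv2.COLOR_RGB2GRAY)
cv2.imwrite("pics/six.png",cv2.resize(W["image"][150:325,195:325],None,fx=3.4,fy=3.4,interpolation=cv2.INTER_CUBIC)[:,:,::-1])
for v in (170,180,190,200,210): print(v,g[v,203:226].tolist(),g[v,300:322].tolist())
for u in (250,262,275): print(u,g[150:172,u].tolist())
```

```text
170 [242, 242, 239, 235, 233, 235, 241, 247, 242, 138, 146, 148, 148, 149, 148, 152, 156, 138, 79, 49, 36, 39, 36] [138, 255, 247, 239, 235, 234, 233, 234, 234, 234, 234, 234, 234, 234, 234, 234, 234, 234, 234, 235, 234, 234]
180 [145, 146, 146, 144, 147, 147, 146, 147, 152, 138, 49, 31, 36, 30, 77, 120, 95, 80, 76, 94, 181, 220, 212] [248, 236, 238, 251, 129, 34, 49, 46, 78, 193, 251, 239, 237, 236, 236, 236, 235, 235, 236, 236, 236, 236]
190 [146, 146, 148, 149, 146, 38, 28, 34, 57, 94, 95, 133, 134, 132, 129, 130, 131, 130, 127, 121, 119, 120, 123] [219, 221, 217, 225, 197, 142, 249, 242, 242, 246, 124, 40, 44, 78, 199, 246, 237, 235, 235, 235, 235, 236]
200 [169, 174, 81, 20, 42, 119, 140, 131, 130, 129, 125, 128, 133, 131, 129, 130, 131, 133, 133, 132, 132, 129, 127] [218, 216, 215, 219, 218, 219, 215, 216, 222, 222, 199, 227, 222, 123, 40, 37, 177, 250, 238, 234, 233, 234]
210 [165, 174, 75, 134, 130, 130, 132, 131, 130, 128, 124, 128, 129, 131, 130, 125, 138, 155, 152, 152, 152, 150, 146] [215, 213, 217, 217, 217, 213, 216, 219, 216, 214, 214, 222, 226, 162, 29, 44, 57, 210, 246, 235, 234, 236]
250 [235, 236, 235, 237, 243, 243, 89, 40, 47, 58, 157, 155, 158, 96, 89, 90, 91, 83, 158, 227, 216, 213]
262 [235, 236, 236, 244, 213, 75, 44, 44, 68, 253, 252, 160, 101, 89, 93, 89, 82, 135, 237, 221, 219, 218]
275 [236, 236, 236, 236, 238, 248, 212, 78, 46, 45, 78, 251, 242, 250, 136, 88, 91, 88, 88, 101, 227, 211]
```

View pics/six.png

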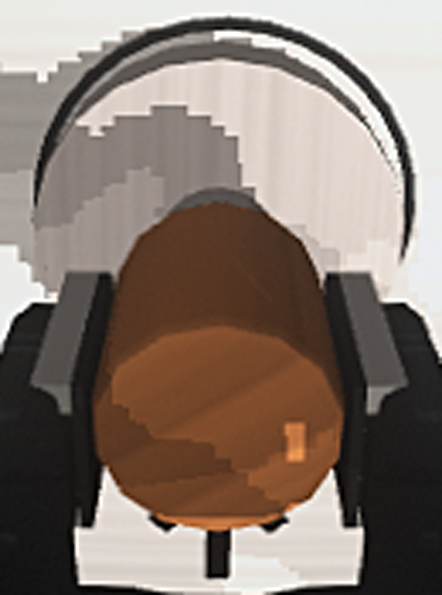

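Run:
```python
from h import *
W=dict(np.load("wrist5.npz"))
R=[(212.6,180),(308.4,180),(207.6,190),(313.7,190),(204.6,200),(315.8,200),(250,155.6),(262,154.3),(275,156.3),(316.7,210)]
P=np.array([plane(W,u,v,.044,1)[:2] for u,v in R]); c,r=cfit(P); print("ring outer",c,r,np.hypot(*(P-c).T)-r)
for zb in (.049,):
    F=[(250,162.7),(262,161.0),(275,163.7)]; Q=np.array([plane(W,u,v,zb,1)[:2] for u,v in F]); 
    E=[plane(W,207.3,200,zb+.016,1)[:2],plane(W,310.2,200,zb+.016,1)[:2],plane(W,204.8,210,zb+.016,1)[:2],plane(W,312.8,210,zb+.016,1)[:2]]
    from scipy.optimize import least_squares
    f=least_squares(lambda x:np.hypot(*(np.vstack([Q,E])-x).T)-.035,c); print("foot",f.x,f.fun)
```

```text
ring outer [ 0.52969296 -0.10937893] 0.039038458779875766 [-9.42212173e-05 -1.02605205e-04 -1.19873709e-04  9.64439537e-05
  1.57940238e-04 -1.95630196e-04 -6.93339361e-05  1.78790919e-04
  1.36703775e-05  1.32758269e-04]
foot [ 0.52934321 -0.11051814] [-0.00018815  0.00051319  0.0002647  -0.0002945  -0.00039757 -0.00059992
 -0.00064527]
```

The circle fits to 0.2 mm (radius 39.0). The foot is off by only 1.1 mm in y; I correct that and creep down while watching the force.

{"api": "play_rows", "payload": {
  "moves": [
    [[0,0,0,-0.003,0.011,0,0],[0,0,0,0,0,0.01,0],[0,0,0,0,0,0.01,0],[0,0,0,0,0,0.01,0],[0,0,0,0,0,0,0]]
  ]
}}

```text
time: 6.0
tool_pos: [0.5306, -0.1101, 0.0907]
tcp_rot: [-0.117, -3.139, -0.0]
wrist_force: [-6.0, 1.0, 7.0]
width: 0.379
grip_force: 52.6
```

{"api": "play_rows", "payload": {
  "moves": [
    [[0,0,0,0,0,0.01,0],[0,0,0,0,0,0,0],[0,0,0,0,0,0,0]]
  ]
}}

```text
time: 6.25
tool_pos: [0.5307, -0.1102, 0.0906]
tcp_rot: [-0.117, -3.139, 0.0]
wrist_force: [-6.8, 1.6, 12.1]
width: 0.378
grip_force: 53.1
```

Contact confirmed: the stamp stands on the bed. I relax a little and open.

{"api": "play_rows", "payload": {
  "moves": [
    [[0,0,0,0,0,-0.01,0],[0,0,0,0,0,0,60],[0,0,0,0,0,0,85],[0,0,0,0,0,0,85],[0,0,0,0,0,0,85]]
  ]
}}

```text
time: 6.67
tool_pos: [0.5309, -0.1102, 0.0892]
tcp_rot: [0.117, 3.139, -0.0]
wrist_force: [-0.9, -1.0, -0.3]
width: 0.925
grip_force: 0.0
```

{"api": "play_rows", "payload": {
  "moves": [
    [[0,0,0,0,0,0,85],[0,0,0,0,0,0,85],[0,0,0,0,0,0,85]]
  ]
}}

```text
time: 6.92
tool_pos: [0.5306, -0.1101, 0.0891]
tcp_rot: [-0.117, -3.139, -0.0]
wrist_force: [0.4, 0.3, 0.3]
width: 0.996
grip_force: 0.0
```

{"api": "play_rows", "payload": {
  "moves": [
    [[0,0,0,0,0,-0.2,85],[0,0,0,0,0,-0.35,85],[0,0,0,0,0,-0.35,85],[0,0,0,0,0,-0.2,85],[0,0,0,0,0,0,85]]
  ]
}}

```text
time: 7.33
tool_pos: [0.5344, -0.1111, 0.2057]
tcp_rot: [0.117, 3.129, -0.004]
wrist_force: [1.1, -0.1, 0.8]
width: 0.996
grip_force: 0.0
```

{"api": "play_rows", "payload": {
  "moves": [
    [[0,0,0,0,0,0,85],[0,0,0,0,0,0,85]]
  ]
}}

```text
time: 7.5
tool_pos: [0.53, -0.1099, 0.1984]
tcp_rot: [-0.117, -3.138, -0.0]
wrist_force: [-1.1, -0.1, -0.4]
width: 0.996
grip_force: 0.0
```

Run:
```python
from workcell import bot, vision
from h import *
c=vision.read_camera("wrist"); np.savez("wrist7.npz",**c)
s=bot.read_state(); print(s["time"],s["tool_pos"],s["tcp_rot"])
cv2.imwrite("pics/seven.png",cv2.resize(c["image"][90:270,170:410],None,fx=3.3,fy=3.3,interpolation=cv2.INTER_CUBIC)[:,:,::-1])
```

```text
7.55 [ 0.52946733 -0.10980427  0.1975668 ] [-1.17358537e-01 -3.13656213e+00 -9.56222703e-04]
```

View pics/seven.png

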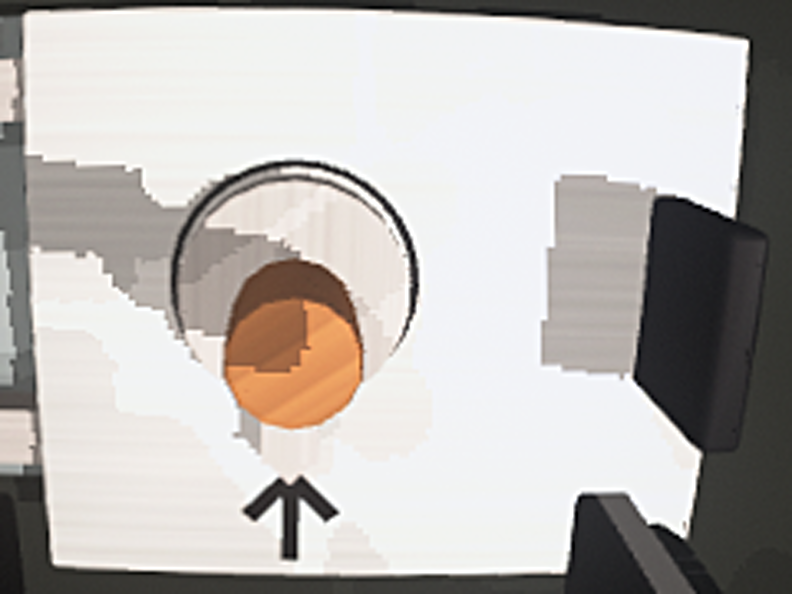

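The crop shows the foot inside the circle with an even gap, and the tongue tip at (293,473) pointing at the arrow tip (291,478). I go over the handle with fingers closed, to about 35 mm outside its outer face, after a numeric check of the handle.

{"api": "play_rows", "payload": {
  "moves": [
    [[0,0,0,-0.006,0.351,0,85],[0,0,0,-0.006,0.351,0,0],[0,0,0,-0.006,0.351,0,0],[0,0,0,-0.006,0.351,0,0],[0,0,0,-0.006,0.351,0,0]]
  ]
}}

```text
time: 7.97
tool_pos: [0.5452, 0.066, 0.197]
tcp_rot: [-0.118, -3.136, 0.001]
wrist_force: [0.8, 0.2, 0.4]
width: 0.447
grip_force: 0.0
```

{"api": "play_rows", "payload": {
  "moves": [
    [[0,0,0,0,0,0,0],[0,0,0,0,0,0,0],[0,0,0,0,0,0,0]]
  ]
}}

```text
time: 8.22
tool_pos: [0.5457, 0.0646, 0.1975]
tcp_rot: [-0.116, -3.136, 0.001]
wrist_force: [-0.1, -0.3, 0.4]
width: 0.004
grip_force: 0.0
```

Run:
```python
from workcell import bot, vision
from h import *
from scipy.optimize import least_squares
c=vision.read_camera("wrist"); np.savez("wrist8.npz",**c); s=bot.read_state(); print(s["time"],s["tool_pos"],s["width"])
W=dict(np.load("wrist7.npz"))
f=lambda x,y:(170+(x+.5)/3.3-.5,90+(y+.5)/3.3-.5)
tip=plane(W,*f(293,473),.044,1); arr=plane(W,*f(291,478),.044,1); tail=plane(W,*f(290,558),.044,1)
ring=np.array([plane(W,*f(*p),.044,1)[:2] for p in ((294,159),(172,278),(418,278),(205,200),(382,200),(405,340))]); ce,r=cfit(ring)
print("ring",ce,r,"tip",tip,"arrow",arr,np.linalg.norm(arr[:2]-ce))
for p in (tip,arr,tail): print(np.degrees(np.arctan2(p[1]-ce[1],p[0]-ce[0])))
H=[plane(W,*f(*p),.105,1) for p in ((765,235),(705,450) ,(735,228),(735,450))]; print("handle top corners",np.round(H,4).tolist())
T=dict(np.load("top0.npz")); g=cv2.cvtColor(T["image"],cv2.COLOR_RGB2GRAY); b=blobs(g[160:195,285:300]<75,20); print(b,[plane(T,285+x[0][0],160+x[0][1],.1) for x in b])
```

```text
8.2667 [0.54588123 0.06399844 0.19788481] 1.4958307477979955e-05
ring [ 0.53033274 -0.10887613] 0.03878857064529928 tip [ 0.59413929 -0.1142566   0.044     ] arrow [ 0.59592698 -0.11505838  0.044     ] 0.06588493749960342
-4.82005326981626
-5.38422084574614
-5.248909405166843
handle top corners [[0.5098, 0.0175, 0.105], [0.5701, 0.0029, 0.105], [0.5075, 0.0083, 0.105], [0.5711, 0.0125, 0.105]]
[([6.6, 17.2], 53)] [array([0.53757245, 0.01066606, 0.1       ])]
```

Tongue direction −4.8° versus bed −5.3°, and the handle is at (0.540, 0.010) as expected. I lower beside the handle and approach gently.

{"api": "play_rows", "payload": {
  "moves": [
    [[0,0,0,0,0,0.35,0],[0,0,0,0,0,0.35,0],[0,0,0,0,0,0.35,0],[0,0,0,0,0,0.22,0],[0,0,0,0,0,0,0]]
  ]
}}

```text
time: 8.68
tool_pos: [0.5412, 0.0627, 0.066]
tcp_rot: [-0.121, -3.127, 0.002]
wrist_force: [-1.7, 0.6, -0.1]
width: 0.003
grip_force: 0.0
```

{"api": "play_rows", "payload": {
  "moves": [
    [[0,0,0,0.002,-0.1,0,0],[0,0,0,0.002,-0.1,0,0],[0,0,0,0.001,-0.03,0,0],[0,0,0,0.001,-0.03,0,0],[0,0,0,0.001,-0.03,0,0]]
  ]
}}

```text
time: 9.1
tool_pos: [0.5453, 0.035, 0.0742]
tcp_rot: [0.119, 3.136, 0.0]
wrist_force: [0.5, 0.9, -0.1]
width: 0.005
grip_force: 0.0
```

{"api": "play_rows", "payload": {
  "moves": [
    [[0,0,0,0.001,-0.03,0,0],[0,0,0,0.001,-0.03,0,0],[0,0,0,0.001,-0.03,0,0],[0,0,0,0.001,-0.03,0,0],[0,0,0,0.001,-0.03,0,0]]
  ]
}}

```text
time: 9.52
tool_pos: [0.5429, 0.0212, 0.0728]
tcp_rot: [0.117, 3.138, 0.001]
wrist_force: [2.0, 3.5, 1.6]
width: 0.001
grip_force: 1.6
```

Contact, with the bed sliding at about 3.5 N. I go on at a steady gentle rate.

{"api": "play_rows", "payload": {
  "moves": [
    [[0,0,0,0.001,-0.04,0,0],[0,0,0,0.001,-0.05,0,0],[0,0,0,0.001,-0.05,0,0],[0,0,0,0.001,-0.05,0,0],[0,0,0,0.001,-0.05,0,0]]
  ]
}}

```text
time: 9.93
tool_pos: [0.54, -0.0036, 0.0722]
tcp_rot: [0.118, 3.139, -0.0]
wrist_force: [2.2, 2.5, 0.1]
width: -0.001
grip_force: 1.6
```

{"api": "play_rows", "payload": {
  "moves": [
    [[0,0,0,0.001,-0.05,0,0],[0,0,0,0.001,-0.05,0,0],[0,0,0,0.001,-0.05,0,0],[0,0,0,0.001,-0.05,0,0],[0,0,0,0.001,-0.05,0,0]]
  ]
}}

```text
time: 10.35
tool_pos: [0.5375, -0.0284, 0.0722]
tcp_rot: [-0.118, -3.139, 0.0]
wrist_force: [2.5, 2.7, 0.1]
width: -0.003
grip_force: 1.6
```

{"api": "play_rows", "payload": {
  "moves": [
    [[0,0,0,0.001,-0.05,0,0],[0,0,0,0.001,-0.05,0,0],[0,0,0,0.001,-0.05,0,0],[0,0,0,0.001,-0.05,0,0],[0,0,0,0.001,-0.05,0,0]]
  ]
}}

```text
time: 10.77
tool_pos: [0.5351, -0.0532, 0.0722]
tcp_rot: [-0.117, -3.139, -0.0]
wrist_force: [2.1, 2.5, -0.1]
width: 0.002
grip_force: 1.6
```

{"api": "play_rows", "payload": {
  "moves": [
    [[0,0,0,0.001,-0.05,0,0],[0,0,0,0.001,-0.05,0,0],[0,0,0,0.001,-0.05,0,0],[0,0,0,0.001,-0.05,0,0],[0,0,0,0.001,-0.05,0,0]]
  ]
}}

```text
time: 11.18
tool_pos: [0.5327, -0.0781, 0.0722]
tcp_rot: [-0.118, -3.139, -0.0]
wrist_force: [2.5, 3.7, -0.6]
width: 0.003
grip_force: 1.6
```

{"api": "play_rows", "payload": {
  "moves": [
    [[0,0,0,0.001,-0.05,0,0],[0,0,0,0.001,-0.05,0,0],[0,0,0,0.001,-0.05,0,0],[0,0,0,0.001,-0.04,0,0],[0,0,0,0.001,-0.03,0,0]]
  ]
}}

```text
time: 11.6
tool_pos: [0.5305, -0.1001, 0.0722]
tcp_rot: [-0.118, -3.139, 0.0]
wrist_force: [3.1, 2.7, -0.9]
width: 0.0
grip_force: 1.6
```

{"api": "play_rows", "payload": {
  "moves": [
    [[0,0,0,0,-0.03,0,0],[0,0,0,0,-0.03,0,0],[0,0,0,0,-0.03,0,0],[0,0,0,0,-0.03,0,0],[0,0,0,0,-0.02,0,0]]
  ]
}}

```text
time: 12.02
tool_pos: [0.5293, -0.1138, 0.0722]
tcp_rot: [-0.117, -3.139, -0.0]
wrist_force: [0.6, 3.2, 0.5]
width: -0.001
grip_force: 1.6
```

{"api": "play_rows", "payload": {
  "moves": [
    [[0,0,0,0,-0.02,0,0],[0,0,0,0,-0.02,0,0],[0,0,0,0,-0.02,0,0],[0,0,0,0,-0.02,0,0],[0,0,0,0,-0.02,0,0]]
  ]
}}

```text
time: 12.43
tool_pos: [0.5287, -0.1213, 0.0722]
tcp_rot: [-0.12, -3.138, -0.007]
wrist_force: [1.8, 18.3, 3.6]
width: 0.001
grip_force: 9.3
```

{"api": "play_rows", "payload": {
  "moves": [
    [[0,0,0,0,-0.015,0,0],[0,0,0,0,0,0,0]]
  ]
}}

```text
time: 12.6
tool_pos: [0.5287, -0.1212, 0.0723]
tcp_rot: [-0.121, -3.138, -0.011]
wrist_force: [1.4, 18.3, 4.5]
width: -0.001
grip_force: 8.9
```

Run:
```python
from workcell import bot, vision
from h import *
s=bot.read_state(); print(s["tool_pos"],s["wrist_force"])
for n in("top","scene","wrist"):
    np.savez(n+"9.npz",**vision.read_camera(n))
T=dict(np.load("top9.npz"));S=dict(np.load("scene9.npz"))
# bed's handle-side (left) edge now vs start, from the scene: bed edge; and the stamp grip
for n,a in(("before",dict(np.load("scene0.npz"))),("now",S)):
    g=cv2.cvtColor(a["image"],cv2.COLOR_RGB2HSV); m=(g[...,0]>5)&(g[...,0]<18)&(g[...,1]>140)&(g[...,2]>90)
    print(n,[b for b in blobs(m,20) if 80<b[0][0]<260 and b[0][1]>120])
```

```text
[ 0.52868299 -0.12123837  0.07228921] [ 1.43020065 18.33972902  4.5257979 ]
before [([203.9, 149.9], 157)]
now [([205.8, 151.4], 203), ([154.9, 171.7], 62)]
```

The bed stopped after about 153 mm at 18 N. I push a bit more firmly to confirm it is the stop, and check the head's edge distance for the starting offset.

{"api": "play_rows", "payload": {
  "moves": [
    [[0,0,0,0,-0.05,0,0],[0,0,0,0,-0.03,0,0],[0,0,0,0,0,0,0]]
  ]
}}

```text
time: 13.0
tool_pos: [0.5287, -0.1214, 0.0724]
tcp_rot: [-0.126, -3.138, -0.032]
wrist_force: [5.0, 46.5, 9.4]
width: -0.004
grip_force: 23.6
```

Run:
```python
from h import *
W=dict(np.load("wrist4.npz")); ce=np.array([.5297,-.1093]); yb=np.array([.0906,.9959])
for p in ((84,70),(86,130),(91,205)):
    for z in (.155,): print(p,yb@(plane(W,*p,z,1)[:2]-ce), W["depth"][p[1],p[0]-4])
# stamp grip centroid in scene, expected shift
S=dict(np.load("scene9.npz")); print("grip now", tri(ray(S,154.9,171.7),ray(S,154.9,171.7))[1], plane(S,154.9,171.7,.044+.058))
print("expected", ce-yb*.153)
W=dict(np.load("wrist9.npz")); g=cv2.cvtColor(W["image"],cv2.COLOR_RGB2GRAY); print(g.mean())
```

```text
(84, 70) -0.1083957569634592 0.14222606
(86, 130) -0.10814975656866371 0.15158613
(91, 205) -0.11073101374715169 0.16070439
grip now 0.0 [ 0.52339751 -0.25895422  0.102     ]
expected [ 0.5158382 -0.2616727]
96.17266337076823
```

{"api": "play_rows", "payload": {
  "moves": [
    [[0,0,0,0,0.05,0,0],[0,0,0,0,0.1,0,0],[0,0,0,0,0.3,0,0],[0,0,0,0,0.3,0,0],[0,0,0,0,0.3,0,0]]
  ]
}}

```text
time: 13.42
tool_pos: [0.5359, -0.0283, 0.0722]
tcp_rot: [-0.118, -3.139, 0.002]
wrist_force: [0.7, 0.2, 1.3]
width: -0.001
grip_force: 0.0
```

{"api": "play_rows", "payload": {
  "moves": [
    [[0,0,0,0,0,-0.2,0],[0,0,0,0,0,-0.2,0],[0,0,0,0,0,0,0],[0,0,0,0,0,0,0],[0,0,0,0,0,0,0]]
  ]
}}

```text
time: 13.83
tool_pos: [0.5356, -0.0289, 0.1117]
tcp_rot: [-0.118, -3.139, 0.001]
wrist_force: [0.5, 0.7, 0.3]
width: 0.0
grip_force: 0.0
```

Run:
```python
from workcell import bot, vision
from h import *
for n in("top","scene","wrist"): np.savez(n+"10.npz",**vision.read_camera(n))
s=bot.read_state(); print(s["time"],s["tool_pos"],s["wrist_force"])
W=dict(np.load("wrist10.npz")); T=dict(np.load("top10.npz")); T0=dict(np.load("top0.npz"))
def strip(c):   # outer (left) bed edge in the top view, fitted on plate plane
    g=cv2.cvtColor(c["image"],cv2.COLOR_RGB2GRAY).astype(np.float32); gx=cv2.Sobel(g,cv2.CV_32F,1,0)
    out=[]
    for v in list(range(155,165))+list(range(190,200)):
        u=270+int(np.argmax(gx[v,270:350])); out.append(plane(c,u,v,.044)[:2])
    P=np.array(out); y=P@np.array([.0906,.9959]); return np.median(y),y.std()
print("bed edge along y: before",strip(T0),"now",strip(T))
# handle top in top view
for nm,c,x0,x1 in(("0",T0,285,300),("now",T,325,356)):
    g=cv2.cvtColor(c["image"],cv2.COLOR_RGB2GRAY)[160:205,x0:x1]
    for b in blobs(g<75,20): print(nm,b,plane(c,x0+b[0][0],160+b[0][1],.1)[:2])
```

```text
13.9833 [ 0.53498683 -0.02873599  0.11094263] [ 0.34406681 -1.44181249 -0.12855724]
bed edge along y: before (np.float64(0.08441497497015588), np.float64(0.0009588874990803725)) now (np.float64(0.06733684003312167), np.float64(0.024853185906675505))
0 ([6.6, 17.2], 53) [0.53757245 0.01066606]
now ([14.7, 25.8], 62) [ 0.51138995 -0.13505844]
```

{"api": "play_rows", "payload": {
  "moves": [
    [[0,0,0,0,0.3,-0.2,0],[0,0,0,0,0.35,-0.2,0],[0,0,0,0,0.35,-0.2,0],[0,0,0,0,0.35,-0.2,0],[0,0,0,0,0.35,0,0]]
  ]
}}

```text
time: 14.4
tool_pos: [0.5512, 0.1428, 0.1964]
tcp_rot: [0.119, 3.133, 0.002]
wrist_force: [0.9, -1.0, 1.0]
width: -0.002
grip_force: 0.0
```

Run:
```python
from workcell import bot, vision
from h import *
for n in("top","scene"): np.savez(n+"11.npz",**vision.read_camera(n))
T=dict(np.load("top11.npz")); T0=dict(np.load("top0.npz")); S=dict(np.load("scene11.npz")); S0=dict(np.load("scene0.npz"))
yb=np.array([.0906,.9959])
def edge(c,rows,a,b):
    g=cv2.cvtColor(c["image"],cv2.COLOR_RGB2GRAY).astype(np.float32); gx=cv2.Sobel(g,cv2.CV_32F,1,0)
    return np.round([plane(c,a+int(np.argmax(gx[v,a:b])),v,.044)[:2]@yb for v in rows],4)
print(edge(T0,range(152,202,4),272,300)); print(edge(T,range(152,208,4),310,350))
for nm,c,x0,x1 in(("0",T0,285,300),("now",T,325,352)):
    g=cv2.cvtColor(c["image"],cv2.COLOR_RGB2GRAY)[160:205,x0:x1]
    for b in blobs(g<70,12): print(nm,b,plane(c,x0+b[0][0],160+b[0][1],.1)[:2])
h=cv2.cvtColor(S["image"],cv2.COLOR_RGB2HSV); m=(h[...,0]>5)&(h[...,0]<18)&(h[...,1]>110)&(h[...,2]>60)
print("grip",[b for b in blobs(m[150:200,120:190],15)])
# other stamps unmoved
for n,c in(("0",T0),("11",T)):
    h=cv2.cvtColor(c["image"],cv2.COLOR_RGB2HSV); print(n,blobs((h[...,0]>40)&(h[...,0]<80)&(h[...,1]>150),30),[b for b in blobs((h[...,0]>5)&(h[...,0]<18)&(h[...,1]>140)&(h[...,2]>120)) if 40<b[1]<120])
```

```text
[0.0856 0.0845 0.0834 0.0855 0.0844 0.0832 0.0853 0.0842 0.0863 0.0851
 0.084  0.0861 0.085 ]
[-0.0669 -0.0679 -0.0689 -0.0699 -0.0678 -0.1131 -0.1141 -0.1119 -0.1129
 -0.1139 -0.0707 -0.0717 -0.0727 -0.0706]
0 ([6.6, 17.1], 50) [0.53787739 0.01066447]
now ([15.5, 22.1], 99) [ 0.52264439 -0.13762076]
grip [([35.1, 21.9], 82)]
0 [([248.3, 191.8], 414), ([240.6, 243.0], 425)] [([215.0, 162.4], 67), ([164.2, 186.3], 70), ([207.8, 208.4], 63), ([80.2, 284.7], 47)]
11 [([248.3, 191.8], 416)] [([164.2, 186.3], 69), ([342.9, 271.7], 63)]
```

```bash
cat >> h.py <<'E'
def cloud(c,fish):
    v,u=np.where(c["depth"]>0); K=c["K"]; a=(u-K[0,2])/K[0,0]; b=(v-K[1,2])/K[1,1]
    if fish:
        r=np.hypot(a,b)+1e-9; k=np.tan(np.minimum(r,1.4))/r; a,b=a*k,b*k
    d=c["depth"][v,u]; return (np.c_[a*d,b*d,d]-c["t"])@c["R"]
E
python3 - <<'E'
from h import *
from scipy.optimize import least_squares
ce=np.array([.5158,-.2622]); X=np.array([.9959,-.0906]); Y=np.array([.0906,.9959])
for n,f in(("wrist9",1),("scene11",0),("scene10",0)):
    P=cloud(dict(np.load(n+".npz")),f); L=np.c_[(P[:,:2]-ce)@X,(P[:,:2]-ce)@Y,P[:,2]]
    L=L[np.hypot(L[:,0]-.01,L[:,1])<.075]; 
    print(n,len(L),"bed z",np.median(L[(L[:,2]<.05)&(L[:,2]>.03),2]))
    F=L[(L[:,2]>.0545)&(L[:,2]<.066)]; G=L[(L[:,2]>.085)&(L[:,2]<.126)]
    print(" foot n",len(F),"x",F[:,0].min(),F[:,0].max(),"y",F[:,1].min(),F[:,1].max())
    t=F[(F[:,0]>.040)]; print(" tongue",len(t),t[:,:2].mean(0) if len(t) else "", F[np.argsort(F[:,0])[-4:],:2].round(4).tolist())
    if len(G)>15:
        r=least_squares(lambda x:np.hypot(*(G[:,:2]-x).T)-.017,G[:,:2].mean(0)-[.01,0],loss="soft_l1",f_scale=.001); S=G[G[:,2]<.12]; r=least_squares(lambda x:np.hypot(*(S[:,:2]-x).T)-.017,r.x,loss="soft_l1",f_scale=.001) if len(S)>15 else r
        print(" grip axis (bed frame from circle)",r.x,"n",len(G),"zmax",np.percentile(G[:,2],98))
        for lo,hi in((.085,.098),(.105,.12)):
            q=G[(G[:,2]>lo)&(G[:,2]<hi)]; 
            if len(q)>8: print("  ",lo,least_squares(lambda x:np.hypot(*(q[:,:2]-x).T)-.017,r.x).x)
E
```

```text
wrist9 24259 bed z 0.044015339035998635
 foot n 4911 x -0.03494989498605466 0.06017464711456636 y -0.03250106651217099 0.036627339902406665
 tongue 396 [0.04825693 0.00255786] [[0.0598, 0.001], [0.06, -0.0], [0.0601, 0.0014], [0.0602, 0.0016]]
 grip axis (bed frame from circle) [-0.01207409  0.02898595] n 2935 zmax 0.12423536948878366
   0.085 [-0.01334388  0.02630959]
   0.105 [-0.00949947  0.02915706]
scene11 3220 bed z 0.043406325777467294
 foot n 178 x -0.03283550790454583 0.05810996311532906 y -0.029428115416049453 0.03927124595096861
 tongue 23 [0.05063705 0.00488122] [[0.0566, 0.0047], [0.0568, -0.0029], [0.0568, 0.0092], [0.0581, 0.0016]]
 grip axis (bed frame from circle) [0.00026529 0.00176687] n 90 zmax 0.12460668466435974
   0.085 [0.00056823 0.00157374]
   0.105 [0.00013157 0.0021565 ]
scene10 3203 bed z 0.04355799363476984
 foot n 177 x -0.03184649993563589 0.06248965446825578 y -0.030430021541123366 0.03992902184005271
 tongue 25 [0.05009381 0.00492013] [[0.0554, 0.0003], [0.0571, -0.0026], [0.0623, 0.0051], [0.0625, 0.0042]]
 grip axis (bed frame from circle) [6.95659196e-05 1.77304954e-03] n 90 zmax 0.12497086268168749
   0.085 [0.00011314 0.00199959]
   0.105 [0.00012321 0.0015764 ]
```

Run:
```python
from h import *
W=dict(np.load("wrist9.npz")); g=cv2.cvtColor(W["image"],cv2.COLOR_RGB2GRAY).astype(np.float32)
ce=np.array([.5158,-.2622]); X=np.array([.9959,-.0906]); Y=np.array([.0906,.9959])
def proj(p):
    q=W["R"]@p+W["t"]; r=np.arctan2(np.hypot(q[0],q[1]),q[2]); n=np.hypot(q[0],q[1]); return W["K"][0,2]+W["K"][0,0]*r*q[0]/n, W["K"][1,2]+W["K"][1,1]*r*q[1]/n
out=[]
for a in np.radians(np.arange(0,360,6)):
    rr=np.arange(.034,.044,.0003); px=np.array([proj(np.r_[ce+(X*np.cos(a)+Y*np.sin(a))*r,.044]) for r in rr],np.float32)
    p=cv2.remap(g,px[:,0][None],px[:,1][None],1)[0]; i=np.argmin(p); 
    if p[i]<75 and np.median(p)-p[i]>30 and p[-3:].mean()>p[i]+40: out.append((np.degrees(a),rr[i],p[i]))
o=np.array(out); print(o[:,:2].round(4).tolist())
Q=np.c_[o[:,1]*np.cos(np.radians(o[:,0])),o[:,1]*np.sin(np.radians(o[:,0]))]; c,r=cfit(Q); d=abs(np.hypot(*(Q-c).T)-r); c,r=cfit(Q[d<.001]); print("ring centre in bed frame",c,r)
```

```text
[[24.0, 0.0385], [30.0, 0.0385], [36.0, 0.0382], [42.0, 0.0385], [48.0, 0.0388], [54.0, 0.0385], [60.0, 0.0388], [66.0, 0.0388], [72.0, 0.0394], [78.0, 0.0391], [84.0, 0.0394], [90.0, 0.0397], [96.0, 0.0391], [102.0, 0.0388], [108.0, 0.0391], [114.0, 0.0385], [120.0, 0.0391], [126.0, 0.0382], [132.0, 0.0394], [138.0, 0.0388], [144.0, 0.0379], [150.0, 0.0379], [156.0, 0.0388], [162.0, 0.0388], [168.0, 0.0373], [174.0, 0.0385], [180.0, 0.0373], [186.0, 0.0379], [192.0, 0.0379], [198.0, 0.037], [204.0, 0.0376], [210.0, 0.0373], [216.0, 0.0373]]
ring centre in bed frame [-1.24816908e-05  1.21503333e-03] 0.03785237817531838
```

The stamp is still centred within about 1 mm and upright (top at 124 mm), with the bed hard against its stop. I hand it in.

```bash
python3 -c "
from workcell import bot
print(bot.finish_job())"
```

```text
the job is handed in; nothing more can be done
None
```

I set the tongued stamp upright in the circle, within about 1 mm of centre and 1° of the arrow, then released it and pushed the bed in until it would not move at 46 N, and handed in the job at about 14.5 s; only some of the bystanders were re-measured afterwards (none had moved).

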